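# Refit the drive cover of a sharpening grinder

## Task

Put the aluminium cover back on the open drive housing of the sharpening grinder: hold it tilted, hook its lip under the ledge at the housing's lower edge, then swing it down gently until it lies fully home, and let go. Lower it under control rather than letting it fall shut, and leave the shears, the jig, the paste jar and the honing wheel where they are.

Things in the scene. Friction and masses are not known exactly. Their poses are not given: they have to be found in the camera images.
- cover: Aluminium plate 114 (its x) x 130 (y) x 5 mm, lying flat on the bench, black handle up. A lip 16 mm long, 90 mm wide, same thickness and plane, sticks out of the middle of its -x edge: edges at x = -57 and +57, lip tip at x = -73 mm. Origin: centre of the plate's underside, below the handle; x away from the lip, z up through the handle. Mass 0.2 to 0.45 kg.
- lip (a point): Middle of the tip of the cover's lip, at (-73, 0, 2.5) mm in the cover's frame; axes as the cover's.
- handle (a point): Middle of the cover's handle bar, at (0, 0, 35) mm in the cover's frame; axes as the cover's. The bar runs along y over the plate's centre: 12 mm thick in x, 104 mm long, from 22 to 48 mm above the plate's underside, on two legs at y = +-45 mm. Grip it across its 12 mm, near mid length.
- seat: Sloping opening of the grinder's drive housing. This frame is the cover's home pose: the seated cover's origin and axes coincide with it. x up the slope (25 degrees; low end to the robot's left), y level, z square out of the slope, leaning to the robot's left; origin 100 mm above the bench. Plate margins rest on two rails (tops z = 0, |y| 52 to 68 mm); side cheeks at y = +-68, 8 mm high: 3 mm play each side.
- ledge (a point): Middle of the lower inner edge of the ledge, at (-62, 0, 8) mm in the seat's frame; axes as the seat's. The ledge spans the full width at the low end, x = -84 to -62, underside z = 8, top z = 13 mm. Behind it the end wall's inner face is at x = -76, 3 mm past the seated lip's tip. Between the rails the space below is open, over 25 mm deep there, so the lip may dip.
- high_wall (a point): Middle of the inner top edge of the wall at the slope's high end, at (60, 0, 18) mm in the seat's frame; axes as the seat's. 8 mm thick, 3 mm beyond the seated plate. It stops the cover sliding in flat: lip under the ledge first, with the cover's other end raised 10 degrees or more off the slope (14 is comfortable), then swing down between the cheeks.
- machine: The grinder, fixed to the bench: grey sloping housing about 175 x 164 mm, two steel pulleys inside. Beyond its high end a grinding wheel, 200 mm diameter, x = 150 to 190 mm, top 235 mm above the bench; at y = +112 mm a bent steel bar (x 130 to 230) 271 mm high. Origin on the bench 100 mm below the seat's origin; x level, towards the high end (to the robot's right), z up.
- shears: a pair of tailor's shears lying flat, steel blades and black loops, 210 mm long overall, 10 mm high; not part of the job
- jig: an aluminium sharpening jig, flat block 70 x 110 x 14 mm with a large black and a small steel knob on top, 36 mm high; not part of the job
- paste: a jar of honing paste with a black cap, diameter 60 mm, height 60 mm; not part of the job
- hone: a spare cork honing wheel lying flat, diameter 100 mm, 30 mm high; not part of the job
Mind the look-alikes: they are no part of the job. What is shaped like the cover but green or purple is not meant.

How it is judged:
On the way:
1. the cover's lip is hooked under the ledge while the cover is still tilted up off the slope (x of lip in the frame of seat between -0.08 and -0.064 m and z of lip in the frame of seat between -0.03 and 0.008 m and angle between the z axis of cover and the z axis of seat, either way round above 0.1 rad), for 0.1 s.
At the end, for the whole second after the job is handed in: The cover lies still in its seat, let go: flat on the rails within 3 mm and 0.05 rad, turned no more than 0.1 rad, its lip under the ledge by at least 5 mm (angle between the z axis of cover and the z axis of seat, either way round below 0.05 rad and angle between the x axis of cover and the x axis of seat, either way round below 0.1 rad and z of cover in the frame of seat between -0.003 and 0.003 m and x of lip in the frame of seat between -0.079 and -0.067 m and z of lip in the frame of seat below 0.0065 m and linear speed of cover below 0.02 m/s); the robot touches nothing.
It fails at once if the cover falls or is slammed (turns faster than 6 rad/s) (angular speed of cover above 6 rad/s).
It fails at once if the shears, the jig, the paste jar or the honing wheel is pushed more than 40 mm from its place (distance of any of shears, jig, paste, hone from where it was at the start of the episode above 0.04 m).
It also fails if it takes over 48 s, if anything falls off the work surface, if the arm or the gripper's body presses on something with over 40 N, if the wrist force passes 120 N, or if a joint passes its speed limit or range.

## Robot

A 6-joint arm with a two-finger parallel gripper is mounted at the origin on the work surface. World frame = base frame: x ahead of the robot, y to its left, z up, the work surface at z = 0. Lengths are in m, angles in rad, forces in N, time in s.
With the tool pointing down it reaches from about 0.275 to 0.975 m from the base axis. Payload 8.4 kg.
Tool frame: the origin (TCP) lies at the centre of the arm's flange, where the gripper is bolted on; the fingertips stand 190 mm ahead of it and the grasp point (between the pads) lies 171 mm ahead of it; z points along the fingers, y is the direction in which the jaws open and shut (so a half turn about z gives the same grasp; the last joint's range is limited). The gripper opens to 92 mm and grips with 3 to 60 N. Pads are 20 mm wide; open, the fingers measure 128 mm over their backs; the gripper's body (75 mm by 189 mm) begins 69 mm behind the grasp point.
Start: joints at [1.184, 0.353, 1.633, -0, 1.155, -0.002], TCP at [0.235, 0.579, 0.405] pointing down, gripper open.
Joint ranges: [-2.63, 2.63], [-0.92, 2.1], [0.06, 2.66], [-1.3, 4.44], [0, 2.69], [-3.02, 3.02]. Speed limits (rad/s): [2.22, 2.22, 2.79, 3.14, 3.14, 3.14].

## Interface

Orientations are given as a 3x3 rotation matrix whose columns are the frame's x, y, z axes.
In Python, from cell import manip gives the robot as it stands.
- The arm moves only by the tool carry_out, never from a script. Its argument "deltas" is a list of rows, each an object of numbers: "dx", "dy", "dz": the shift along the world's x, y, z in units of 25 mm (1.0 is 25 mm); "rx", "ry", "rz": the turn, a rotation vector about the world's x, y, z in units of 6 degrees (1.0 is 6 degrees). In form: [{"dx": .., "dy": .., "dz": .., "rx": .., "ry": .., "rz": ..}, ...]. A call has 1 to 12 rows; each row is the pose to reach, as a shift and turn from the pose measured when the call began; what a row does not reach only later rows make up. A row lasts 1/12 s, in which the tool goes at most 41.7 mm and 7.16 degrees, less where a joint would pass 70% of its speed; a pose out of reach is approached as far as the arm can. A call with a gripper value outside its range is refused whole. "fingers" is the opening, from 0 (shut) to 1 (fully open), set as the call begins (left out, the last holds). The fingers move at their own pace and stop on an object; "squeeze" is the grip in N (left out, the last holds). Time passes only in rows, so rows that repeat a pose let the fingers close. It gives the time, the measured TCP pose, the force and the opening at its end, in the units of the state.
- manip.get_obs(): the state, without advancing time (a new reading comes with each control period).
- manip.grab_frame(name): name is "scene" or "side" or "wrist"; returns the picture (480x640x3 uint8, red, green, blue); there is no depth.
- manip.calibration(name): a dict with "camera_matrix" (3x3 intrinsics, pixels), "T" (4x4, takes a point from camera to world coordinates). Camera axes: x right, y up, looking along -z (the intrinsics and any distortion apply to the point x, -y, -z); pixel columns grow to the right and rows downward; lengths in m; the calibration is good to about 2 mm. A picture is of the moment at which its call begins: read the wrist's pose just before it. calibration takes no time and is no camera call; for the wrist camera it gives the pose at the moment of the call.
- manip.job_done(): hands the job in, once; it reports no verdict.
The state is a dict: "clock": time; "q": joint angles; "joint_vel": joint speeds; "effort": joint torques, N m; "position": TCP position; "ee_rot": TCP orientation; "contact_force": force on the tool from outside, world axes, zero at the start; "torque": the same for the moment, N m; "gripper_width": opening from 0.0 (shut) to 1.0 (fully open).
Only numpy, scipy, OpenCV 4.12 (cv2) and the standard library are available. Lean on these libraries where they do the work, as an engineer would, in place of code of your own. Each camera call takes 0.05 s, during which the arm holds its last target. There are 200 camera calls.

## Working session

There is one attempt and no reset: what is moved stays moved. The work goes in short steps, Python scripts to look and compute and a tool call to move; the robot and the scene stay as the last step left them, time stands still between calls to the robot, and variables do not carry over. Pictures are saved under pics/ and viewed, about 8 in all and at most 12, crops included, and the job is handed in when it is done.

Besides the shell and the picture viewer there is one more tool, called after "Call:" as a command line: name --argument value ..., lists and objects as JSON in quotes. carry_out: Moves the arm, as the interface text tells. Its arguments: {"type":"object","properties":{"deltas":{"type":"array"},"fingers":{"type":"number"},"squeeze":{"type":"number"}},"required":["deltas"]}

```bash
mkdir -p pics; ls; python3 - <<'E'
from cell import manip
import cv2
for n in ("scene","side","wrist"):
    im=manip.grab_frame(n); cv2.imwrite(f"pics/{n}0.png",im[:,:,::-1])
    c=manip.calibration(n); print(n,c)
print(manip.get_obs())
E
```

```text
pics
scene {'camera_matrix': array([[465.85711668,   0.        , 317.32617168],
       [  0.        , 465.85711668, 239.24256271],
       [  0.        ,   0.        ,   1.        ]]), 'T': array([[ 0.87960768, -0.35648045,  0.31497939,  0.88033736],
       [ 0.47568885,  0.66364551, -0.57731686, -0.46582024],
       [-0.00323248,  0.65764453,  0.75332146,  1.03783949],
       [ 0.        ,  0.        ,  0.        ,  1.        ]])}
side {'camera_matrix': array([[586.33779936,   0.        , 313.60841523],
       [  0.        , 586.33779936, 244.51138922],
       [  0.        ,   0.        ,   1.        ]]), 'T': array([[ 0.95262976,  0.22122893, -0.20869668,  0.19428299],
       [-0.3033309 ,  0.64133921, -0.70475129, -0.73707951],
       [-0.02206601,  0.7346712 ,  0.67806439,  1.05859327],
       [ 0.        ,  0.        ,  0.        ,  1.        ]])}
wrist {'camera_matrix': array([[397.73524872,   0.        , 322.39271117],
       [  0.        , 397.73524872, 246.08613621],
       [  0.        ,   0.        ,   1.        ]]), 'T': array([[ 3.75787922e-01, -8.88681822e-01, -2.6273191
[... 393 characters left out ...]
 1.15522160e+00, -2.45227147e-03]), 'joint_vel': array([-1.05136208e-03, -1.24381862e-03, -1.85714501e-03, -9.56257727e-04,
        7.85864451e-05,  1.46485784e-04]), 'effort': array([ 3.95518546e-04, -5.94210291e+01, -3.34472823e+01,  6.97414298e-02,
        2.03969702e-02, -4.65691562e-05]), 'position': array([0.23455087, 0.57913454, 0.40413456]), 'ee_rot': array([[-9.26895574e-01,  3.75319129e-01, -3.82239963e-04],
       [ 3.75319323e-01,  9.26895028e-01, -1.00586115e-03],
       [-2.32226115e-05, -1.07579030e-03, -9.99999421e-01]]), 'contact_force': array([1.24651011, 0.43816872, 0.53539315]), 'torque': array([-0.01995236, -0.01665194, -0.07447684]), 'gripper_width': 1.0001414209564625}
```

View pics/scene0.png

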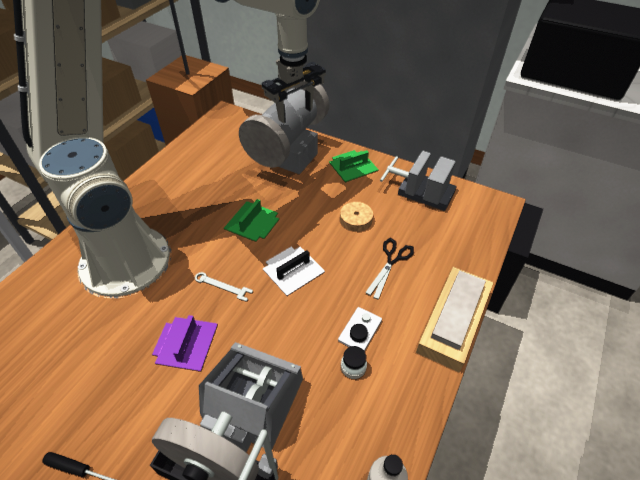

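View pics/side0.png

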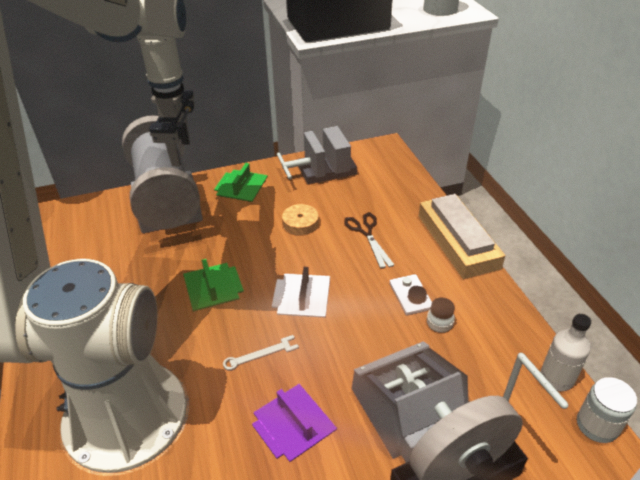

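Candidates for the cover in the scene view: aluminium/white (293,270), green (252,218), green (353,165) and purple (186,343). The description fits the aluminium one at (293,270). A composite close crop comes next.

```bash
python3 - <<'E'
import cv2,numpy as np
s=cv2.imread('pics/scene0.png');d=cv2.imread('pics/side0.png')
def c(im,u,v,w,h,k):
    return cv2.resize(im[v:v+h,u:u+w],None,fx=k,fy=k,interpolation=cv2.INTER_CUBIC)
# cover crops 80x60 x5
a=np.vstack([np.hstack([c(s,255,240,80,60,5),c(d,263,258,80,60,5)]),np.hstack([c(s,190,335,120,90,3.3333),c(d,345,335,133,100,3)[:300,:400] if 0 else cv2.resize(c(d,345,335,132,99,3),(400,300))])])
cv2.imwrite('pics/crop1.png',a);print(a.shape)
E
```

```text
(600, 800, 3)
```

View pics/crop1.png

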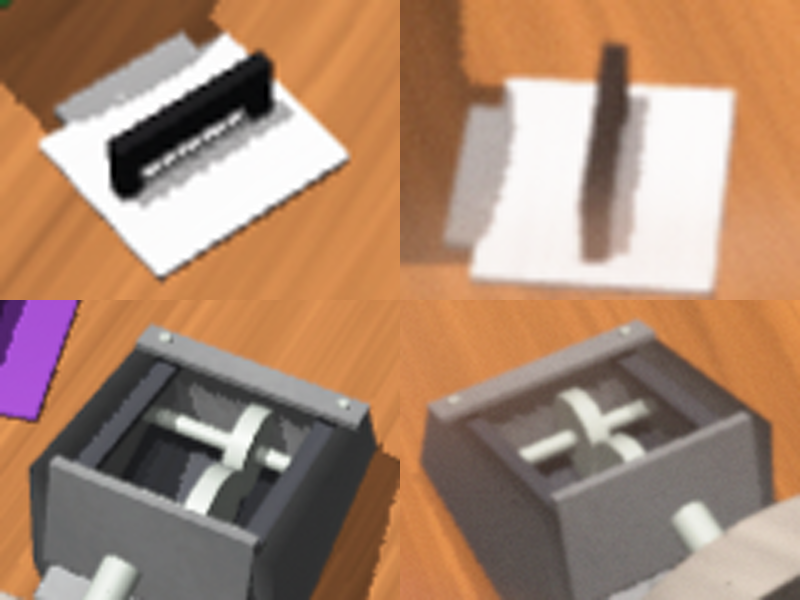

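```bash
cat > h.py <<'E'
import numpy as np
from scipy.optimize import least_squares
from scipy.spatial.transform import Rotation as R
def proj(c,P):
    K=c["camera_matrix"];T=c["T"]
    p=(np.asarray(P)-T[:3,3])@T[:3,:3]
    p=p*[1,-1,-1]
    return (p@K.T)[:,:2]/p[:,2:]
def coverT(x,y,a): return np.array([x,y,0]),R.from_euler('z',a).as_matrix()
def seatT(x,y,a): return np.array([x,y,.1]),R.from_euler('z',a).as_matrix()@R.from_euler('y',-25,degrees=True).as_matrix()
def crop(pts,u,v,k): return (np.array(pts,float)+.5)/k-.5+[u,v]
def fit(pose,ptsf,views,x0):
    def res(x):
        t,r=pose(*x[:3]); P=ptsf(x)/1000@r.T+t
        return np.concatenate([(proj(c,P[i])-uv).ravel() for c,i,uv in views])
    s=least_squares(res,x0,loss='soft_l1')
    return s.x,res(s.x)
E
cat > m1.py <<'E'
from h import *
from cell import manip
cs,cd=manip.calibration('scene'),manip.calibration('side')
C=np.array([[-57,65,5],[57,65,5],[57,-65,5],[-57,-65,5],[-73,45,5],[-73,-45,5]],float)
i=range(6)
vs=(cs,i,crop([(228,33),(348,155),(162,276),(40,145),(183,35),(57,108)],255,240,5))
vd=(cd,i,crop([(107,78),(335,90),(315,290),(70,278),(70,105),(45,243)],263,258,5))
for v in ([vs],[vd],[vs,vd]):
    x,r=fit(coverT,lambda x:C,v,[.5,.2,0]);print('cover',x,np.round(r,1))
def S(x):
    w=x[3]; return np.array([[-84,-w,13],[-84,w,13],[-62,-w,13],[-62,w,13],[60,-w,18],[60,w,18]])
j=range(6)
vs=(cs,j,crop([(150,25),(372,105),(137,50),(363,130),(57,158),(255,240)],190,335,10/3))
vd=(cd,j,crop([(28,105),(245,22),(40,125),(255,37),(155,195),(348,115)],345,335,400/132))
for v in ([vs],[vd],[vs,vd]):
    x,r=fit(seatT,S,v,[.6,-.2,-1.6,82]);print('seat',x,np.round(r,1))
E
python3 m1.py
```

```text
cover [ 0.44386532  0.19601813 -0.40447331] [-0.2  0.   0.5  0.1 -0.2  0.2  0.2 -0.2  0.  -0.4 -0.4  0.2]
cover [ 0.44283452  0.19757887 -0.3996202 ] [ 0.1  0.3 -0.3  0.2 -0.3 -0.1  0.5 -0.4  0.1  0.3 -0.  -0.1]
cover [ 0.44314306  0.19692198 -0.40179194] [-0.3 -0.3  0.5 -0.3 -0.1 -0.2  0.2 -0.5 -0.1 -0.7 -0.5 -0.1  0.4  0.4
 -0.1  0.4 -0.2  0.1  0.6 -0.3  0.4  0.4  0.1 -0. ]
seat [ 0.5556278  -0.16628939 -1.42835354 80.19775301] [ 1.1  1.5 -0.4 -0.1  0.4 -0.6 -1.2 -1.5 -4.2 -0.5  9.3  2.1]
seat [ 0.54963667 -0.1668828  -1.46809505 79.6676893 ] [ 0.4 -0.1 -2.5  0.8  1.1 -1.8 -0.2  0.2 -8.4  3.3  3.6 -1.3]
seat [ 0.55232108 -0.16703538 -1.44873876 79.18012893] [ 1.1  0.9 -1.9  0.3  0.3 -1.2 -2.9 -1.2 -5.3 -1.6  6.4  2.1  1.6  0.4
 -2.5  0.4  2.4 -1.4 -0.1 -0.4 -5.8  3.3  4.7 -2.3]
```

```bash
cat >> m1.py <<'E'
print('--')
def S(x):
    w,v=x[3:]; return np.array([[-84,-w,13],[-84,w,13],[-62,-w,13],[-62,w,13],[60,-v,18],[60,v,18]])
for v in ([vs],[vd],[vs,vd]):
    x,r=fit(seatT,S,v,[.55,-.17,-1.45,82,70]);print('seat',x,np.round(r,1))
E
python3 m1.py | sed '1,/--/d'
```

```text
seat [ 0.55281188 -0.16675939 -1.45684692 82.89716379 66.5672209 ] [ 0.3  0.2  0.1  1.2 -0.6 -2.  -1.  -0.2  0.4  0.2  0.5 -0.1]
seat [ 0.55229244 -0.16709064 -1.45319675 82.96588372 67.45440647] [-0.   0.9 -0.7 -0.2  0.8 -0.9  1.7 -0.9 -0.3  0.8 -0.6  0.1]
seat [ 0.55255297 -0.16682822 -1.45586415 82.96644824 66.99190405] [ 0.1  0.2 -0.   1.2 -0.8 -2.  -1.1 -0.3  0.1  0.2  0.6 -0.   0.1  0.6
 -0.5 -0.3  0.9 -1.1  1.9 -1.  -0.1  0.5 -0.8  0.2]
```

The cover fits from both views to under 0.7 px: (0.443, 0.197), yaw −0.402. The seat is at (0.5525, −0.167), yaw −1.456, with a ledge half-width of 83 mm against the 82 mm implied by the given housing width. Next I move above the handle with the tool y axis along cover x.

Call:
carry_out --deltas '[{"dx":1.6,"dy":-1.6,"rz":-1},{"dx":3.2,"dy":-3.2,"rz":-2},{"dx":8.34,"dy":-15.29,"rz":-15.16},{"dx":8.34,"dy":-15.29,"rz":-15.16},{"dx":8.34,"dy":-15.29,"rz":-15.16},{"dx":8.34,"dy":-15.29,"rz":-15.16},{"dx":8.34,"dy":-15.29,"rz":-15.16},{"dx":8.34,"dy":-15.29,"rz":-15.16},{"dx":8.34,"dy":-15.29,"rz":-15.16},{"dx":8.34,"dy":-15.29,"rz":-15.16},{"dx":8.34,"dy":-15.29,"rz":-15.16},{"dx":8.34,"dy":-15.29,"rz":-15.16}]' --fingers 1

```text
validation failed for argument at $.de...
```

Call:
carry_out --deltas '[{"dx":1.6,"dy":-1.6,"dz":0,"rx":0,"ry":0,"rz":-1}]' --fingers 1

```text
clock: 0.23
position: [0.2612, 0.5527, 0.404]
ee_rot: [[-0.885, 0.466, -0.002], [0.466, 0.885, 0.001], [0.002, 0.0, -1.0]]
contact_force: [0.5, 1.0, -0.0]
gripper_width: 1.003
```

Call:
carry_out --deltas '[{"dx":7.27,"dy":-14.23,"dz":0,"rx":0,"ry":0,"rz":-14.2},{"dx":7.27,"dy":-14.23,"dz":0,"rx":0,"ry":0,"rz":-14.2},{"dx":7.27,"dy":-14.23,"dz":0,"rx":0,"ry":0,"rz":-14.2},{"dx":7.27,"dy":-14.23,"dz":0,"rx":0,"ry":0,"rz":-14.2},{"dx":7.27,"dy":-14.23,"dz":0,"rx":0,"ry":0,"rz":-14.2},{"dx":7.27,"dy":-14.23,"dz":0,"rx":0,"ry":0,"rz":-14.2},{"dx":7.27,"dy":-14.23,"dz":0,"rx":0,"ry":0,"rz":-14.2},{"dx":7.27,"dy":-14.23,"dz":0,"rx":0,"ry":0,"rz":-14.2},{"dx":7.27,"dy":-14.23,"dz":0,"rx":0,"ry":0,"rz":-14.2},{"dx":7.27,"dy":-14.23,"dz":0,"rx":0,"ry":0,"rz":-14.2},{"dx":7.27,"dy":-14.23,"dz":0,"rx":0,"ry":0,"rz":-14.2},{"dx":7.27,"dy":-14.23,"dz":0,"rx":0,"ry":0,"rz":-14.2}]' --fingers 1

```text
clock: 1.23
position: [0.4435, 0.1954, 0.4039]
ee_rot: [[0.399, 0.917, 0.001], [0.917, -0.399, 0.002], [0.002, 0.0, -1.0]]
contact_force: [-0.3, 0.2, -0.2]
gripper_width: 0.997
```

```bash
python3 - <<'E'
from cell import manip
import cv2,pickle
o=manip.get_obs();c=manip.calibration('wrist')
im=manip.grab_frame('wrist'); cv2.imwrite("pics/wrist1.png",im[:,:,::-1])
pickle.dump((o,c),open('w1.pkl','wb'))
print(o['position'])
E
```

```text
[0.44351444 0.19540214 0.40390818]
```

View pics/wrist1.png

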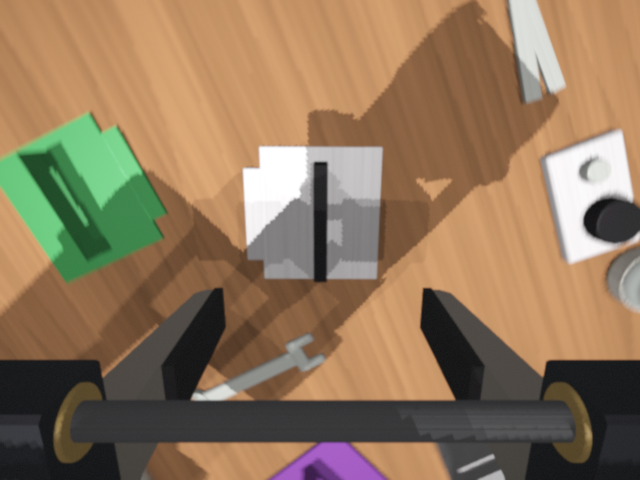

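The wrist view shows the aluminium cover with its corners at (259,147), (382,147), (377,279) and (264,279). The lip is on the left at (243,168)–(248,260), and the handle bar is centred near column 320.

```bash
python3 - <<'E'
from h import *
import pickle
o,c=pickle.load(open('w1.pkl','rb'))
C=np.array([[-57,65,5],[57,65,5],[57,-65,5],[-57,-65,5],[-73,45,5],[-73,-45,5]],float)
x,r=fit(coverT,lambda x:C,[(c,range(6),np.array([(259,147),(382,147),(377.5,279),(264,279),(243,168),(248,260)]))],[.443,.197,-.4])
print(x,np.round(r,1)); p=o['position']; print((x[:2]-p[:2])/.025, (.206-p[2])/.025, np.degrees(x[2]-np.arctan2(o['ee_rot'][1,1],o['ee_rot'][0,1]))/6)
E
```

```text
[ 0.4438275   0.19607561 -0.41170002] [ 0.  -0.2  0.4 -0.  -0.7 -0.2  0.6 -0.3 -0.1  0.8 -0.2 -0. ]
[0.01252245 0.02693874] -7.916327265107295 -0.015760525494450544
```

Call:
carry_out --deltas '[{"dx":0.01,"dy":0.04,"dz":-1.5,"rx":0,"ry":0,"rz":0},{"dx":0.01,"dy":0.04,"dz":-3,"rx":0,"ry":0,"rz":0},{"dx":0.01,"dy":0.04,"dz":-4.5,"rx":0,"ry":0,"rz":0},{"dx":0.01,"dy":0.04,"dz":-6,"rx":0,"ry":0,"rz":0},{"dx":0.01,"dy":0.04,"dz":-7,"rx":0,"ry":0,"rz":0},{"dx":0.01,"dy":0.04,"dz":-7.7,"rx":0,"ry":0,"rz":0},{"dx":0.01,"dy":0.04,"dz":-7.9,"rx":0,"ry":0,"rz":0},{"dx":0.01,"dy":0.04,"dz":-7.9,"rx":0,"ry":0,"rz":0}]' --fingers 1

```text
clock: 1.95
position: [0.443, 0.197, 0.2052]
ee_rot: [[0.402, 0.916, -0.002], [0.916, -0.402, 0.001], [0.0, -0.002, -1.0]]
contact_force: [0.2, -0.6, 0.7]
gripper_width: 1.001
```

Call:
carry_out --deltas '[{"dx":0,"dy":0,"dz":0,"rx":0,"ry":0,"rz":0},{"dx":0,"dy":0,"dz":0,"rx":0,"ry":0,"rz":0},{"dx":0,"dy":0,"dz":0,"rx":0,"ry":0,"rz":0},{"dx":0,"dy":0,"dz":0,"rx":0,"ry":0,"rz":0},{"dx":0,"dy":0,"dz":0,"rx":0,"ry":0,"rz":0},{"dx":0,"dy":0,"dz":0,"rx":0,"ry":0,"rz":0},{"dx":0,"dy":0,"dz":0,"rx":0,"ry":0,"rz":0},{"dx":0,"dy":0,"dz":0,"rx":0,"ry":0,"rz":0},{"dx":0,"dy":0,"dz":0,"rx":0,"ry":0,"rz":0},{"dx":0,"dy":0,"dz":0,"rx":0,"ry":0,"rz":0},{"dx":0,"dy":0,"dz":0,"rx":0,"ry":0,"rz":0},{"dx":0,"dy":0,"dz":0,"rx":0,"ry":0,"rz":0}]' --fingers 0 --squeeze 35

```text
clock: 2.95
position: [0.443, 0.1969, 0.2052]
ee_rot: [[0.402, 0.916, -0.002], [0.916, -0.402, 0.001], [-0.0, -0.002, -1.0]]
contact_force: [-0.2, -0.3, 0.5]
gripper_width: 0.152
```

Call:
carry_out --deltas '[{"dx":0,"dy":0,"dz":0.3,"rx":0,"ry":0,"rz":0},{"dx":0,"dy":0,"dz":0.8,"rx":0,"ry":0,"rz":0},{"dx":0,"dy":0,"dz":1.6,"rx":0,"ry":0,"rz":0},{"dx":0,"dy":0,"dz":2.6,"rx":0,"ry":0,"rz":0},{"dx":0,"dy":0,"dz":3.6,"rx":0,"ry":0,"rz":0},{"dx":0,"dy":0,"dz":4.8,"rx":0,"ry":0,"rz":0},{"dx":0,"dy":0,"dz":6,"rx":0,"ry":0,"rz":0},{"dx":0,"dy":0,"dz":7,"rx":0,"ry":0,"rz":0},{"dx":0,"dy":0,"dz":7.7,"rx":0,"ry":0,"rz":0},{"dx":0,"dy":0,"dz":8,"rx":0,"ry":0,"rz":0},{"dx":0,"dy":0,"dz":8,"rx":0,"ry":0,"rz":0}]'

```text
clock: 3.87
position: [0.4431, 0.197, 0.4068]
ee_rot: [[0.402, 0.916, 0.001], [0.916, -0.402, 0.002], [0.002, 0.0, -1.0]]
contact_force: [1.4, -0.3, -2.6]
gripper_width: 0.131
```

```bash
cat >> h.py <<'E'
SEAT=(0.5525,-0.1668,-1.456)
# cover in tool: grasp at cover (0,0,zg); tool y || cover x, tool z = -cover z, tool x = tool y x tool z
RC=np.array([[0,1,0],[1,0,0],[0,0,-1.]])  # cover axes -> columns in cover of tool axes: tool x=cover y
def target(theta,px,pz,back=0,up=0,side=0,zg=34.2,seat=SEAT,seatz=0.0,yaw=0):
    """cover tilted theta deg; its underside corner x=-57 at seat (px,pz) mm; back: shift along cover +x; up: along world z"""
    t,r=seatT(*seat); rc=R.from_euler('zy',[yaw,-theta],degrees=True).as_matrix()
    o=np.array([px,side,pz])+rc@np.array([57.+back,0,0])
    tcp=o+rc@np.array([0,0,zg+171.])
    return r@(tcp/1000)+t+[0,0,up/1000+seatz], r@rc@RC
def delta(o,p,rot):
    d=(p-o['position'])/.025; v=R.from_matrix(rot@o['ee_rot'].T).as_rotvec(degrees=True)/6
    return np.round(np.r_[d,v],2)
E
python3 - <<'E'
from h import *
from cell import manip
o=manip.get_obs();print(o['contact_force'],o['torque'],o['gripper_width'],o['position'],o['q'])
for a in [(14,-57,2,30,120),(14,-57,2,30,0)]:
    p,r=target(*a);print(p,r.round(3).tolist(),delta(o,p,r))
E
```

```text
[ 1.3674473  -0.33098034 -2.60052541] [-0.06286495  0.05750242 -0.01285747] 0.1306060849364443 [0.44312588 0.1969876  0.40682724] [4.14733599e-01 1.30508698e-01 1.92271349e+00 1.54719948e-03
 1.08685708e+00 8.27729415e-01]
[ 0.53943855 -0.0535209   0.4119446 ] [[0.993, 0.089, 0.072], [0.115, -0.772, -0.625], [0.0, 0.629, -0.777]] [  3.85 -10.02   0.2   -5.48  -4.02  -9.56]
[ 0.53943855 -0.0535209   0.2919446 ] [[0.993, 0.089, 0.072], [0.115, -0.772, -0.625], [0.0, 0.629, -0.777]] [  3.85 -10.02  -4.6   -5.48  -4.02  -9.56]
```

Call:
carry_out --deltas '[{"dx":0.19,"dy":-0.5,"dz":0.01,"rx":-0.27,"ry":-0.2,"rz":-0.48},{"dx":0.46,"dy":-1.2,"dz":0.02,"rx":-0.66,"ry":-0.48,"rz":-1.15},{"dx":0.81,"dy":-2.1,"dz":0.04,"rx":-1.15,"ry":-0.84,"rz":-2.0},{"dx":1.16,"dy":-3.0,"dz":0.06,"rx":-1.64,"ry":-1.21,"rz":-2.87},{"dx":1.54,"dy":-4.0,"dz":0.08,"rx":-2.19,"ry":-1.61,"rz":-3.82},{"dx":1.93,"dy":-5.0,"dz":0.1,"rx":-2.74,"ry":-2.01,"rz":-4.78},{"dx":2.31,"dy":-6.0,"dz":0.12,"rx":-3.29,"ry":-2.41,"rz":-5.74},{"dx":2.7,"dy":-7.0,"dz":0.14,"rx":-3.84,"ry":-2.81,"rz":-6.69},{"dx":3.08,"dy":-8.0,"dz":0.16,"rx":-4.38,"ry":-3.22,"rz":-7.65},{"dx":3.47,"dy":-9.0,"dz":0.18,"rx":-4.93,"ry":-3.62,"rz":-8.6},{"dx":3.7,"dy":-9.6,"dz":0.2,"rx":-5.26,"ry":-3.86,"rz":-9.18},{"dx":3.85,"dy":-10.02,"dz":0.2,"rx":-5.48,"ry":-4.02,"rz":-9.56}]'

```text
clock: 4.87
position: [0.5393, -0.0549, 0.4097]
ee_rot: [[0.994, 0.087, 0.068], [0.11, -0.771, -0.627], [-0.002, 0.631, -0.776]]
contact_force: [-1.0, 0.2, -3.5]
gripper_width: 0.129
```

Call:
carry_out --deltas '[{"dx":0,"dy":0,"dz":0,"rx":0,"ry":0,"rz":0},{"dx":0,"dy":0,"dz":0,"rx":0,"ry":0,"rz":0}]'

```text
clock: 5.03
position: [0.5388, -0.055, 0.4074]
ee_rot: [[0.994, 0.09, 0.065], [0.111, -0.772, -0.626], [-0.006, 0.629, -0.777]]
contact_force: [-0.1, 0.4, -3.7]
gripper_width: 0.131
```

```bash
python3 - <<'E'
from h import *
from cell import manip
import cv2,pickle
o=manip.get_obs();c=manip.calibration('wrist')
p,r=target(14,-57,2,30,120);print(delta(o,p,r),o['q'],o['contact_force'])
im={n:manip.grab_frame(n)[:,:,::-1] for n in ('wrist','scene','side')}
for n in im: cv2.imwrite(f'pics/{n}2.png',im[n])
pickle.dump((o,c),open('w2.pkl','wb'))
k=2.0
a=np.vstack([cv2.resize(im['wrist'],(400,300)),cv2.resize(im['scene'][300:450,160:360],(400,300))])
b=np.vstack([cv2.resize(im['side'][250:450,300:567],(400,300)),np.zeros((300,400,3),np.uint8)])
cv2.imwrite('pics/comp2.png',np.hstack([a,b]))
E
```

```text
[ 0.03  0.06  0.18  0.   -0.06  0.04] [ 0.09342165  0.24488442  1.870463   -0.76008628  1.15057636  1.9183079 ] [-0.09638557  0.43394346 -3.66782778]
```

View pics/comp2.png

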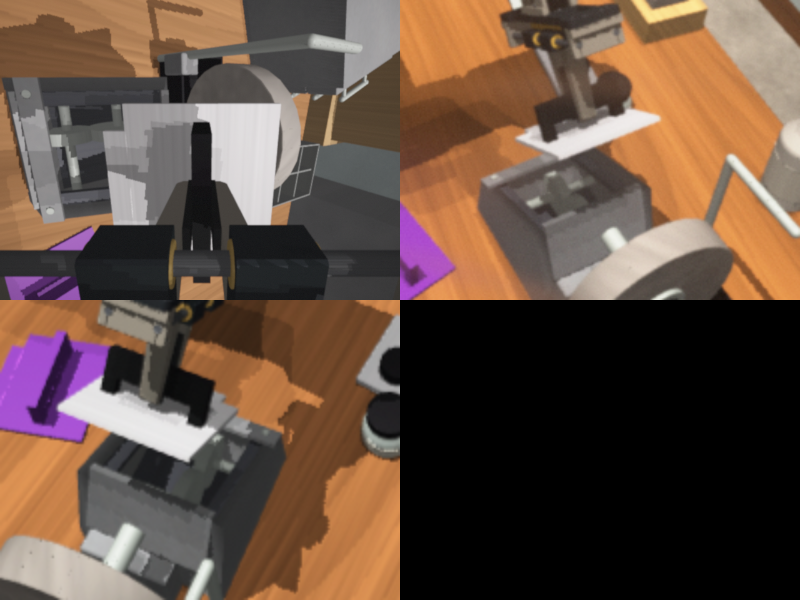

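```bash
python3 - <<'E'
import cv2
w=cv2.imread('pics/wrist2.png')
cv2.imwrite('pics/crop2.png',cv2.resize(w[110:395,0:470],None,fx=1.7,fy=1.7,interpolation=cv2.INTER_CUBIC))
E
```

```text
(no output)
```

View pics/crop2.png

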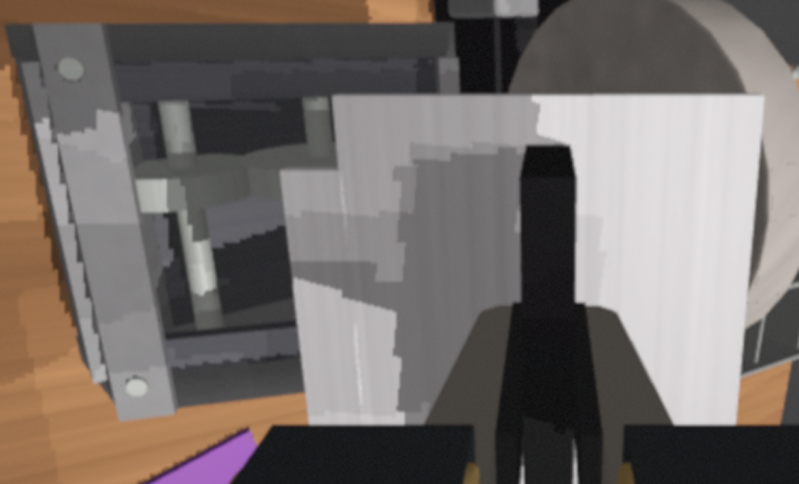

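```bash
python3 - <<'E'
from h import *
import pickle
o,c=pickle.load(open('w2.pkl','rb'))
L=np.array([[-84,82,13],[-62,82,13],[-84,-82,13],[-62,-82,13]],float)
uv=crop([(35,25),(99,25),(117,420),(175,413)],0,110,1.7)
x,r=fit(seatT,lambda x:L,[(c,range(4),uv)],SEAT);print('seat',x,r.round(1))
x,r=fit(lambda a,b,g,z:(np.array([a,b,z]),seatT(a,b,g)[1]),lambda x:L,[],[0]) if 0 else (x,r)
# cover in tool
C=np.array([[-57,65,5],[57,65,5],[-73,45,5]],float)
uvc=crop([(333,95),(764,95),(281,170)],0,110,1.7)
def res(v,raw=False):
    rc=o['ee_rot']@RC.T@R.from_rotvec([0,v[2],v[3]],degrees=True).as_matrix()
    org=o['position']+o['ee_rot']@np.array([v[1],v[0],.171+.0342])
    q=proj(c,C/1000@rc.T+org)-uvc
    return q.ravel()
s=least_squares(res,[0,0,0,0]);print('cover offs x,y (m), rot y,z deg',s.x,s.fun.round(1)); print(res([0]*4).round(1))
# nominal prediction of seat ledge w/ SEAT
t,rr=seatT(*SEAT);print((proj(c,L/1000@rr.T+t)-uv).round(1))
E
```

```text
seat [ 0.55231172 -0.16491376 -1.4526917 ] [-1.2 -0.7  1.5 -0.8  0.9  1.4 -0.2  1.5]
cover offs x,y (m), rot y,z deg [-8.79252697e-04  7.63653374e-04 -4.31890848e+00  4.29189261e-01] [-1.4  0.5  0.9  0.1  0.4 -0.5]
[-0.8  2.2  2.   1.9 -1.1  2.3]
[[ 3.  -1.1]
 [ 5.5 -1.1]
 [ 3.4  0.3]
 [ 2.2  0.5]]
```

```bash
python3 - <<'E'
import cv2,numpy as np
s=cv2.imread('pics/scene2.png');d=cv2.imread('pics/side2.png')
# scene crop origin 160,300 scale2 ; cover ~ (188..280, 335..382); side origin 300,250, 1.5 : cover (375..475, 320..355)
a=cv2.resize(s[315:415,180:313],(800,600),interpolation=cv2.INTER_CUBIC)[:300]
a=cv2.resize(s[330:386,184:324],None,fx=5.6,fy=5.6,interpolation=cv2.INTER_CUBIC)
b=cv2.resize(d[310:361,360:500],None,fx=5.6,fy=5.6,interpolation=cv2.INTER_CUBIC)
o=np.vstack([a,b]);print(a.shape,o.shape);cv2.imwrite('pics/crop3.png',o)
E
```

```text
(314, 784, 3) (600, 784, 3)
```

View pics/crop3.png

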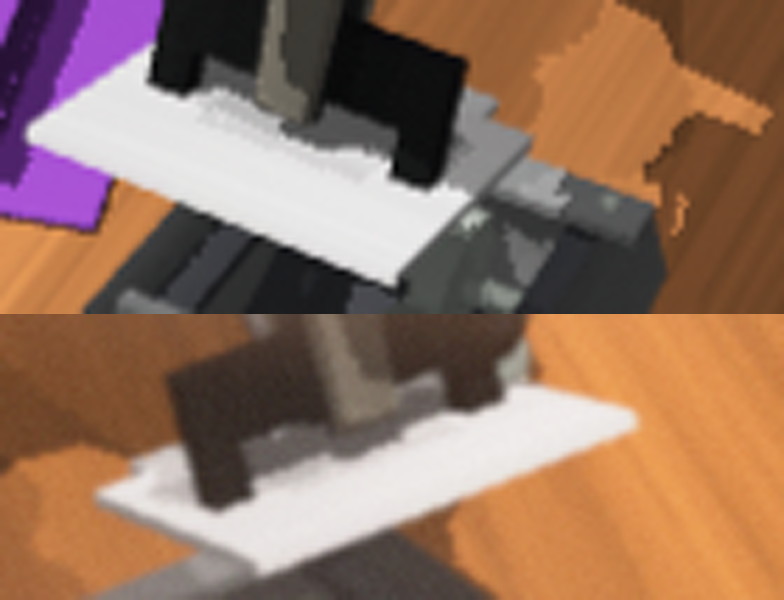

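```bash
python3 - <<'E'
from h import *
from cell import manip
import pickle
o,c=pickle.load(open('w2.pkl','rb'));cs,cd=manip.calibration('scene'),manip.calibration('side')
C=np.array([[-57,65,5],[57,65,5],[57,-65,5],[-57,-65,5],[-73,45,5],[-73,-45,5]],float)/1000
V=[(c,[0,1,4],crop([(333,95),(764,95),(281,170)],0,110,1.7)),
(cs,[2,1,0,4],crop([(30,128),(400,272),(530,138),(497,100)],184,330,5.6)),
(cd,[2,1,3,5],crop([(263,255),(636,101),(97,179),(135,149)],360,310,5.6))]
def res(v,VV):
    rc=o['ee_rot']@RC.T@R.from_rotvec(v[3:],degrees=True).as_matrix()
    org=o['position']+o['ee_rot']@np.array([v[1],v[0],171+34.2+v[2]])*[1,1,1]/1 if 0 else o['position']+o['ee_rot']@(np.array([v[1],v[0],205.2+v[2]])/1000)
    P=C@rc.T+org
    return np.concatenate([(proj(k,P[i])-uv).ravel() for k,i,uv in VV])
for VV in (V,V[1:]):
    s=least_squares(res,[0]*6,args=(VV,),loss='soft_l1');print(s.x.round(2),res(s.x,VV).round(1)); print(res([0]*6,VV).round(1))
E
```

```text
[-0.11  0.74  0.96 -0.35  0.1   0.01] [-0.3  0.2  0.9 -0.1 -0.6  0.2 -0.1  0.1 -0.5  1.2  1.   0.4  0.7  0.7
 -0.5 -0.8  0.5  0.6  0.   0.5 -0.7  0.7]
[-0.8  2.2  2.   1.9 -1.1  2.3 -0.5 -0.4 -0.7  0.3  0.8 -0.3  0.5  0.1
 -1.  -1.  -0.1 -0.  -0.4  0.4 -1.1  0.6]
[ 0.73  0.54 -0.08  0.14  0.26  0.32] [-0.4  0.2 -0.4  0.6  0.9 -0.4  0.5 -0.1 -0.2 -0.9  0.5 -0.2 -0.1  0.4
 -0.8  0.5]
[-0.5 -0.4 -0.7  0.3  0.8 -0.3  0.5  0.1 -1.  -1.  -0.1 -0.  -0.4  0.4
 -1.1  0.6]
```

```bash
sed -i 's/^SEAT=.*/SEAT=(0.5525,-0.1662,-1.455)/' h.py; python3 - <<'E'
from h import *
from cell import manip
o=manip.get_obs()
for a in [(14,-57,2,30,50),(14,-57,2,30,0),(14,-57,2,0,0)]:
    p,r=target(*a,side=-.5);print(delta(o,p,r))
E
```

```text
[-0.    0.05 -2.68  0.01 -0.03  0.03]
[-0.    0.05 -4.68  0.01 -0.03  0.03]
[-0.11  0.98 -5.44  0.01 -0.03  0.03]
```

Call:
carry_out --deltas '[{"dx":0,"dy":0.02,"dz":-0.4,"rx":0,"ry":-0.02,"rz":0.02},{"dx":0,"dy":0.05,"dz":-1.0,"rx":0.01,"ry":-0.03,"rz":0.03},{"dx":0,"dy":0.05,"dz":-1.7,"rx":0.01,"ry":-0.03,"rz":0.03},{"dx":0,"dy":0.05,"dz":-2.4,"rx":0.01,"ry":-0.03,"rz":0.03},{"dx":0,"dy":0.05,"dz":-3.0,"rx":0.01,"ry":-0.03,"rz":0.03},{"dx":0,"dy":0.05,"dz":-3.5,"rx":0.01,"ry":-0.03,"rz":0.03},{"dx":0,"dy":0.05,"dz":-3.9,"rx":0.01,"ry":-0.03,"rz":0.03},{"dx":0,"dy":0.05,"dz":-4.2,"rx":0.01,"ry":-0.03,"rz":0.03},{"dx":0,"dy":0.05,"dz":-4.45,"rx":0.01,"ry":-0.03,"rz":0.03},{"dx":0,"dy":0.05,"dz":-4.6,"rx":0.01,"ry":-0.03,"rz":0.03},{"dx":0,"dy":0.05,"dz":-4.68,"rx":0.01,"ry":-0.03,"rz":0.03},{"dx":0,"dy":0.05,"dz":-4.68,"rx":0.01,"ry":-0.03,"rz":0.03}]'

```text
clock: 6.18
position: [0.539, -0.053, 0.2919]
ee_rot: [[0.993, 0.09, 0.072], [0.115, -0.772, -0.625], [-0.0, 0.629, -0.777]]
contact_force: [0.6, -1.0, -3.1]
gripper_width: 0.127
```

```bash
python3 - <<'E'
from h import *
from cell import manip
import cv2,pickle
o=manip.get_obs();c=manip.calibration('wrist');print(o['clock'],o['contact_force'],o['torque'])
for a in [(14,-57,2,30,0),(14,-57,2,0,0)]:
    p,r=target(*a,side=-.5);print(delta(o,p,r))
im={n:manip.grab_frame(n)[:,:,::-1] for n in ('wrist','scene','side')}
for n in im: cv2.imwrite(f'pics/{n}3.png',im[n])
pickle.dump((o,c),open('w3.pkl','wb'))
f=lambda i,sz:cv2.resize(i,sz,interpolation=cv2.INTER_CUBIC)
a=np.hstack([f(im['scene'][335:435,180:313],(400,300)),f(im['side'][320:420,345:478],(400,300))])
b=np.hstack([f(im['wrist'][100:400,60:460],(400,300)),np.zeros((300,400,3),np.uint8)])
cv2.imwrite('pics/comp3.png',np.vstack([a,b]))
E
```

```text
6.1833 [ 0.55272105 -0.99531877 -3.07663226] [0.66242237 0.24416626 0.00110187]
[-0.01 -0.    0.   -0.   -0.    0.  ]
[-0.12  0.93 -0.75 -0.   -0.    0.  ]
```

View pics/comp3.png

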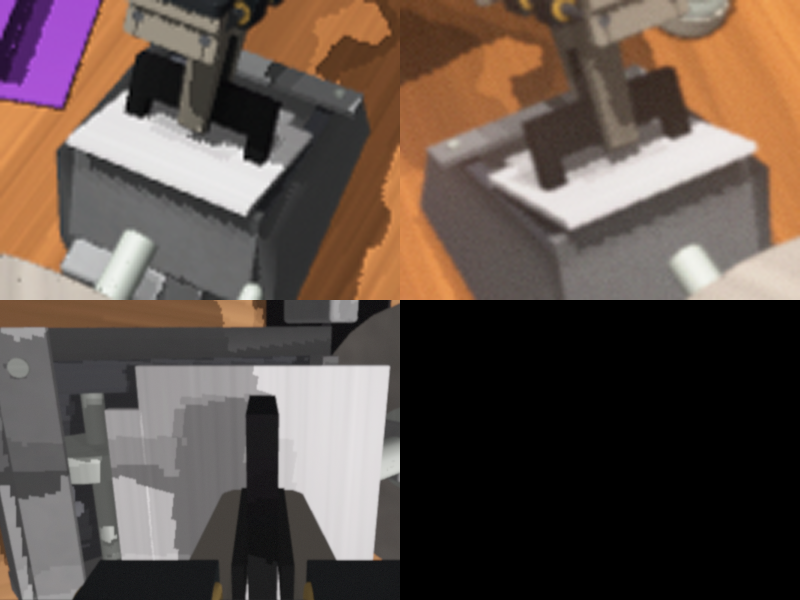

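The cover hovers 30 mm out from home and looks aligned with the ledge and cheeks, with only its own weight on the force sensor. I'll insert it along its own plane in two steps.

Call:
carry_out --deltas '[{"dx":-0.02,"dy":0.12,"dz":-0.1,"rx":0,"ry":0,"rz":0},{"dx":-0.03,"dy":0.24,"dz":-0.19,"rx":0,"ry":0,"rz":0},{"dx":-0.05,"dy":0.36,"dz":-0.29,"rx":0,"ry":0,"rz":0},{"dx":-0.06,"dy":0.48,"dz":-0.39,"rx":0,"ry":0,"rz":0},{"dx":-0.07,"dy":0.56,"dz":-0.45,"rx":0,"ry":0,"rz":0},{"dx":-0.08,"dy":0.62,"dz":-0.5,"rx":0,"ry":0,"rz":0},{"dx":-0.08,"dy":0.62,"dz":-0.5,"rx":0,"ry":0,"rz":0}]'

```text
clock: 6.92
position: [0.537, -0.0371, 0.2796]
ee_rot: [[0.993, 0.09, 0.073], [0.116, -0.772, -0.625], [-0.0, 0.629, -0.777]]
contact_force: [-0.8, 0.1, -4.6]
gripper_width: 0.126
```

```bash
cat > st.py <<'E'
from h import *
from cell import manip
import sys
o=manip.get_obs();t,r=seatT(*SEAT)
print(o['clock'],'F seat',(o['contact_force']@r).round(1),'world',o['contact_force'].round(1),'T',o['torque'].round(2))
rc=o['ee_rot']@RC.T; org=o['position']+o['ee_rot']@[0.0005,0,.2052]
T=lambda p:((rc@(np.array(p)/1000)+org-t)@r*1000).round(1)
print('lip',T([-73,0,2.5]),'corner',T([-57,0,0]),'org',T([0,0,0]),'tilt',np.degrees(np.arccos((rc.T@r)[2,2])).round(2))
for a in eval(sys.argv[1]):
    p,q=target(*a,side=-.5);print(a,delta(o,p,q).tolist())
E
python3 st.py "[(14,-57,2,0)]"
```

```text
6.9167 F seat [-2.1 -0.8 -4.1] world [-0.8  0.1 -4.6] T [0.69 0.24 0.02]
lip [-63.8   0.1   3.4] corner [-47.6   0.1   4.8] org [ 7.7  0.1 18.6] tilt 13.98
(14, -57, 2, 0) [-0.04, 0.29, -0.26, -0.0, -0.0, -0.0]
```

Call:
carry_out --deltas '[{"dx":-0.01,"dy":0.08,"dz":-0.07,"rx":0,"ry":0,"rz":0},{"dx":-0.02,"dy":0.16,"dz":-0.14,"rx":0,"ry":0,"rz":0},{"dx":-0.03,"dy":0.23,"dz":-0.2,"rx":0,"ry":0,"rz":0},{"dx":-0.04,"dy":0.29,"dz":-0.26,"rx":0,"ry":0,"rz":0},{"dx":-0.04,"dy":0.29,"dz":-0.26,"rx":0,"ry":0,"rz":0},{"dx":-0.04,"dy":0.29,"dz":-0.26,"rx":0,"ry":0,"rz":0}]'

```text
clock: 7.42
position: [0.536, -0.0298, 0.273]
ee_rot: [[0.993, 0.09, 0.073], [0.116, -0.772, -0.625], [-0.0, 0.629, -0.777]]
contact_force: [-0.0, 0.4, -3.5]
gripper_width: 0.126
```

```bash
python3 st.py "[(14,-57,2,0),(11,-57,1.5),(8,-57,1),(5,-57,.6),(3,-57,.4),(2,-57,.3),(1,-57,.2),(0,-57,0),(0,-57,-.5)]"
python3 - <<'E'
from cell import manip
import cv2,numpy as np
im={n:manip.grab_frame(n)[:,:,::-1] for n in ('wrist','scene','side')}
for n in im: cv2.imwrite(f'pics/{n}4.png',im[n])
f=lambda i,sz:cv2.resize(i,sz,interpolation=cv2.INTER_CUBIC)
a=np.hstack([f(im['scene'][335:435,190:323],(400,300)),f(im['side'][320:420,345:478],(400,300))])
b=np.hstack([f(im['wrist'][100:400,60:460],(400,300)),np.zeros((300,400,3),np.uint8)])
cv2.imwrite('pics/comp4.png',np.vstack([a,b]))
E
```

```text
7.4167 F seat [-1.8  0.  -3. ] world [-0.   0.4 -3.5] T [0.66 0.2  0.  ]
lip [-73.3  -0.1   0.5] corner [-57.1  -0.1   1.9] org [-1.8 -0.1 15.7] tilt 13.98
(14, -57, 2, 0) [0.0, -0.0, 0.0, -0.0, -0.0, -0.0]
(11, -57, 1.5) [0.05, -0.42, 0.15, 0.49, 0.06, -0.0]
(8, -57, 1) [0.1, -0.85, 0.28, 0.99, 0.11, -0.0]
(5, -57, 0.6) [0.15, -1.28, 0.39, 1.49, 0.17, -0.0]
(3, -57, 0.4) [0.19, -1.57, 0.45, 1.82, 0.21, -0.0]
(2, -57, 0.3) [0.2, -1.72, 0.48, 1.98, 0.23, -0.0]
(1, -57, 0.2) [0.22, -1.86, 0.5, 2.15, 0.25, -0.0]
(0, -57, 0) [0.24, -2.01, 0.52, 2.31, 0.27, -0.0]
(0, -57, -0.5) [0.24, -2.02, 0.5, 2.31, 0.27, -0.0]
```

View pics/comp4.png

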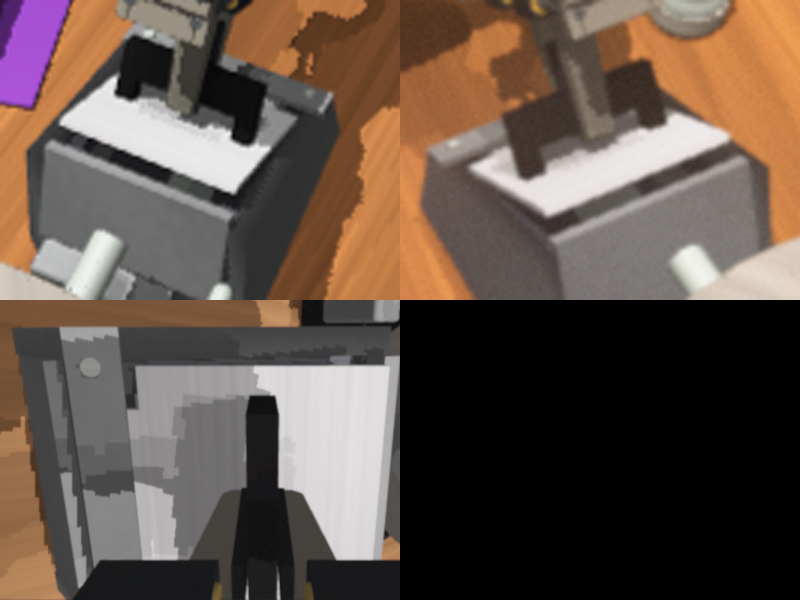

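The lip is out of sight under the ledge, the plate sits between the cheeks, and there is no contact load. Starting the swing down.

Call:
carry_out --deltas '[{"dx":0.03,"dy":-0.21,"dz":0.08,"rx":0.25,"ry":0.03,"rz":0},{"dx":0.05,"dy":-0.42,"dz":0.15,"rx":0.49,"ry":0.06,"rz":0},{"dx":0.08,"dy":-0.64,"dz":0.22,"rx":0.74,"ry":0.08,"rz":0},{"dx":0.1,"dy":-0.85,"dz":0.28,"rx":0.99,"ry":0.11,"rz":0},{"dx":0.13,"dy":-1.07,"dz":0.34,"rx":1.24,"ry":0.14,"rz":0},{"dx":0.15,"dy":-1.28,"dz":0.39,"rx":1.49,"ry":0.17,"rz":0},{"dx":0.17,"dy":-1.43,"dz":0.42,"rx":1.66,"ry":0.19,"rz":0},{"dx":0.19,"dy":-1.57,"dz":0.45,"rx":1.82,"ry":0.21,"rz":0},{"dx":0.19,"dy":-1.57,"dz":0.45,"rx":1.82,"ry":0.21,"rz":0}]'

```text
clock: 8.32
position: [0.5409, -0.0697, 0.2852]
ee_rot: [[0.993, 0.101, 0.055], [0.114, -0.878, -0.465], [0.001, 0.469, -0.883]]
contact_force: [-2.5, 3.7, 4.2]
gripper_width: 0.125
```

```bash
python3 st.py "[(3,-57,.4),(2,-57,.3),(1,-57,.2),(0,-57,0),(0,-57,-.5)]"
```

```text
8.3167 F seat [-1.8 -2.   5.5] world [-2.5  3.7  4.2] T [ 0.86  0.45 -0.02]
lip [-72.3   0.4   2.7] corner [-56.2   0.4   1. ] org [0.7 0.3 4. ] tilt 2.95
(3, -57, 0.4) [-0.01, 0.03, -0.04, -0.01, 0.01, 0.01]
(2, -57, 0.3) [0.01, -0.12, -0.01, 0.16, 0.03, 0.01]
(1, -57, 0.2) [0.02, -0.27, 0.01, 0.32, 0.05, 0.01]
(0, -57, 0) [0.04, -0.42, 0.03, 0.49, 0.07, 0.01]
(0, -57, -0.5) [0.04, -0.42, 0.01, 0.49, 0.07, 0.01]
```

Call:
carry_out --deltas '[{"dx":0.01,"dy":-0.06,"dz":0.0,"rx":0.08,"ry":0.02,"rz":0.0},{"dx":0.01,"dy":-0.13,"dz":0.01,"rx":0.16,"ry":0.03,"rz":0.01},{"dx":0.02,"dy":-0.2,"dz":0.02,"rx":0.24,"ry":0.04,"rz":0.01},{"dx":0.02,"dy":-0.27,"dz":0.02,"rx":0.32,"ry":0.05,"rz":0.01},{"dx":0.03,"dy":-0.34,"dz":0.03,"rx":0.41,"ry":0.06,"rz":0.01},{"dx":0.04,"dy":-0.42,"dz":0.04,"rx":0.49,"ry":0.07,"rz":0.01},{"dx":0.04,"dy":-0.42,"dz":0.04,"rx":0.49,"ry":0.07,"rz":0.01}]'

```text
clock: 8.9
position: [0.5422, -0.0801, 0.2876]
ee_rot: [[0.993, 0.104, 0.049], [0.115, -0.9, -0.419], [0.001, 0.422, -0.906]]
contact_force: [-6.9, 8.2, 17.0]
gripper_width: 0.13
```

```bash
python3 st.py "[(0,-57,0),(0,-57,.5),(0,-57,-.5)]"
```

```text
8.9 F seat [-0.9 -5.9 19.1] world [-6.9  8.2 17. ] T [ 0.38  0.91 -0.29]
lip [-72.4   0.4   4. ] corner [-56.4   0.4   1.5] org [0.6 0.3 1.5] tilt 0.04
(0, -57, 0) [-0.01, -0.0, -0.06, -0.0, 0.01, 0.0]
(0, -57, 0.5) [-0.01, 0.01, -0.05, -0.0, 0.01, 0.0]
(0, -57, -0.5) [-0.01, -0.01, -0.08, -0.0, 0.01, 0.0]
```

Force is now pressing up out of the slope at zero tilt, which means rail contact. Before opening, I relax the grip so the residual preload bleeds off.

Call:
carry_out --deltas '[{"dx":0,"dy":0,"dz":0,"rx":0,"ry":0,"rz":0},{"dx":0,"dy":0,"dz":0,"rx":0,"ry":0,"rz":0},{"dx":0,"dy":0,"dz":0,"rx":0,"ry":0,"rz":0},{"dx":0,"dy":0,"dz":0,"rx":0,"ry":0,"rz":0}]' --squeeze 4

```text
clock: 9.23
position: [0.5422, -0.0801, 0.2875]
ee_rot: [[0.993, 0.104, 0.049], [0.115, -0.9, -0.42], [0.001, 0.423, -0.906]]
contact_force: [-1.0, 1.7, 2.2]
gripper_width: 0.13
```

```bash
python3 st.py "[(0,-57,0)]"
python3 - <<'E'
from cell import manip
import cv2,numpy as np
im={n:manip.grab_frame(n)[:,:,::-1] for n in ('wrist','scene','side')}
for n in im: cv2.imwrite(f'pics/{n}5.png',im[n])
f=lambda i,sz:cv2.resize(i,sz,interpolation=cv2.INTER_CUBIC)
a=np.hstack([f(im['scene'][335:435,190:323],(400,300)),f(im['side'][320:420,345:478],(400,300))])
b=np.hstack([f(im['wrist'][100:400,60:460],(400,300)),np.zeros((300,400,3),np.uint8)])
cv2.imwrite('pics/comp5.png',np.vstack([a,b]))
E
```

```text
9.2333 F seat [-0.7 -0.8  2.8] world [-1.   1.7  2.2] T [ 0.32  0.34 -0.03]
lip [-72.4   0.3   3.9] corner [-56.4   0.3   1.4] org [0.6 0.3 1.4] tilt 0.03
(0, -57, 0) [-0.01, -0.0, -0.06, -0.0, 0.01, 0.0]
```

View pics/comp5.png

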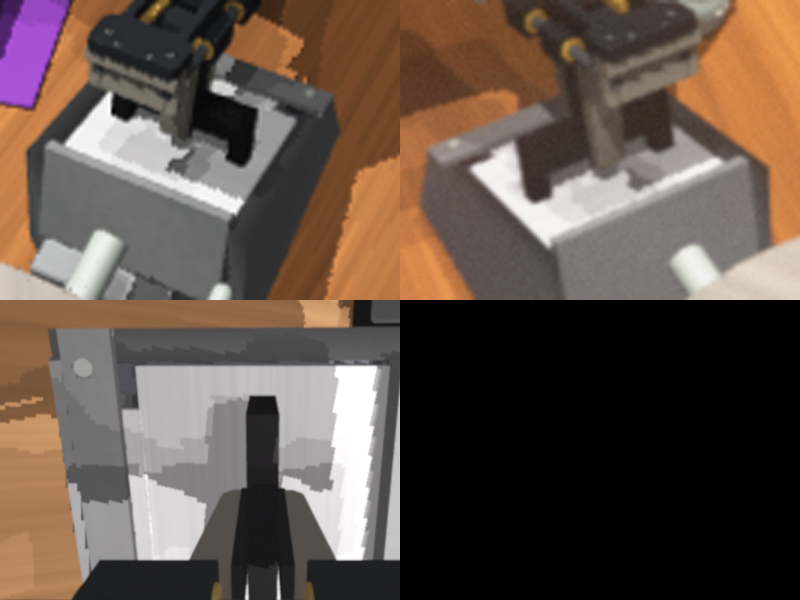

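It lies inside the walls and the preload is gone. I open only to 0.4, so the fingers stay clear of the high wall, then retreat along the seat normal.

Call:
carry_out --deltas '[{"dx":0,"dy":0,"dz":0,"rx":0,"ry":0,"rz":0},{"dx":0,"dy":0,"dz":0,"rx":0,"ry":0,"rz":0},{"dx":0,"dy":0,"dz":0,"rx":0,"ry":0,"rz":0},{"dx":0,"dy":0,"dz":0,"rx":0,"ry":0,"rz":0},{"dx":0,"dy":0,"dz":0,"rx":0,"ry":0,"rz":0},{"dx":0,"dy":0,"dz":0,"rx":0,"ry":0,"rz":0},{"dx":0,"dy":0,"dz":0,"rx":0,"ry":0,"rz":0},{"dx":0,"dy":0,"dz":0,"rx":0,"ry":0,"rz":0}]' --fingers 0.4

```text
clock: 10.05
position: [0.5422, -0.0801, 0.2875]
ee_rot: [[0.993, 0.104, 0.049], [0.115, -0.9, -0.42], [0.001, 0.422, -0.906]]
contact_force: [0.5, -0.4, -1.0]
gripper_width: 0.403
```

Call:
carry_out --deltas '[{"dx":-0.01,"dy":0.13,"dz":0.27,"rx":0,"ry":0,"rz":0},{"dx":-0.03,"dy":0.29,"dz":0.63,"rx":0,"ry":0,"rz":0},{"dx":-0.06,"dy":0.5,"dz":1.09,"rx":0,"ry":0,"rz":0},{"dx":-0.09,"dy":0.8,"dz":1.72,"rx":0,"ry":0,"rz":0},{"dx":-0.15,"dy":1.26,"dz":2.72,"rx":0,"ry":0,"rz":0},{"dx":-0.2,"dy":1.68,"dz":3.62,"rx":0,"ry":0,"rz":0},{"dx":-0.25,"dy":2.1,"dz":4.53,"rx":0,"ry":0,"rz":0},{"dx":-0.25,"dy":2.1,"dz":4.53,"rx":0,"ry":0,"rz":0},{"dx":-0.25,"dy":2.1,"dz":4.53,"rx":0,"ry":0,"rz":0}]'

```text
clock: 10.8
position: [0.5362, -0.0267, 0.4031]
ee_rot: [[0.993, 0.104, 0.053], [0.116, -0.9, -0.419], [0.005, 0.422, -0.906]]
contact_force: [1.0, -0.5, -0.8]
gripper_width: 0.401
```

```bash
python3 - <<'E'
from cell import manip
import cv2,numpy as np,pickle
o=manip.get_obs();c=manip.calibration('wrist');pickle.dump((o,c),open('w6.pkl','wb'));print(o['clock'],o['contact_force'])
im={n:manip.grab_frame(n)[:,:,::-1] for n in ('wrist','scene','side')}
for n in im: cv2.imwrite(f'pics/{n}6.png',im[n])
f=lambda i,sz:cv2.resize(i,sz,interpolation=cv2.INTER_CUBIC)
a=np.hstack([f(im['scene'][335:435,190:323],(400,300)),f(im['side'][320:420,345:478],(400,300))])
b=np.hstack([f(im['wrist'],(400,300)),f(im['wrist'][60:360,120:520],(400,300))])
cv2.imwrite('pics/comp6.png',np.vstack([a,b]))
E
```

```text
10.8 [ 0.97394335 -0.53744591 -0.80109985]
```

View pics/comp6.png

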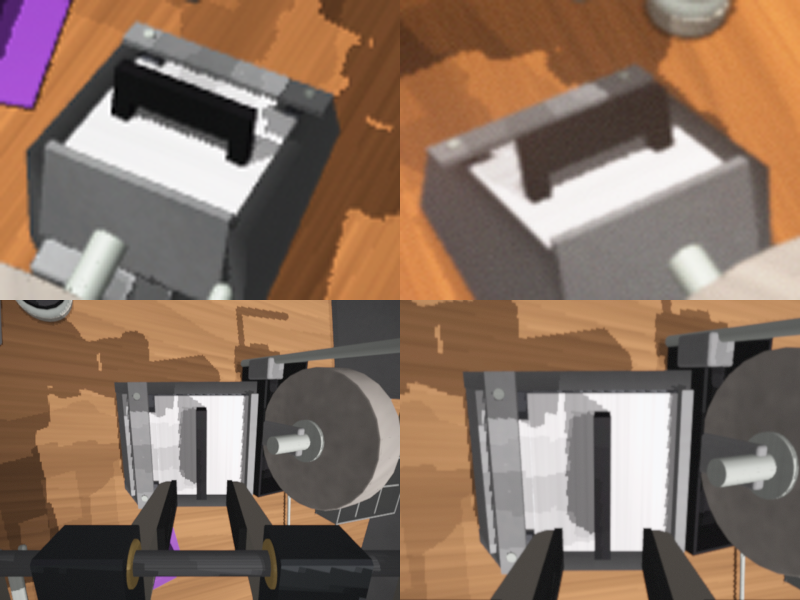

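```bash
python3 - <<'E'
from h import *
import pickle
o,c=pickle.load(open('w6.pkl','rb'))
O=np.array([120,60])
L=np.array([[-84,82,13],[-62,82,13],[-62,-82,13]],float)
x,r=fit(seatT,lambda x:L,[(c,range(3),np.array([(85,72),(113,72),(125,268)])+O)],SEAT);print('seat',x.round(4),r.round(1))
C=np.array([[-57,65,5],[57,65,5],[57,-65,5],[-57,-65,5]],float)
x,r=fit(seatT,lambda x:C,[(c,range(4),np.array([(127,92),(272,92),(270,252),(128,252)])+O)],SEAT);print('cover',x.round(4),r.round(1))
E
```

```text
seat [ 0.5511 -0.1642 -1.4615] [-1.2 -0.5  1.1 -0.3  0.3  7.1]
cover [ 0.5529 -0.1626 -1.4633] [-4.6  0.4  1.7  1.2 -4.8 -0.7  2.1 -1.4]
```

```bash
python3 - <<'E'
from h import *
from cell import manip
import cv2
t,r=seatT(*SEAT);out=[]
H=np.array([[6,-52,48],[6,52,48],[6,52,22],[6,-52,22]],float)
C=np.array([[-57,65,5],[57,65,5],[57,-65,5],[-57,-65,5]],float)
for n,(u,v) in (('scene',(190,335)),('side',(345,320))):
    im=cv2.imread(f'pics/{n}6.png')[v:v+100,u:u+133];im=cv2.resize(im,(798,600),interpolation=cv2.INTER_CUBIC)
    for P,col in ((H,(0,0,255)),(C,(0,200,0))):
        p=(proj(manip.calibration(n),P/1000@r.T+t)-[u,v]+.5)*6-.5
        cv2.polylines(im,[p.round().astype(int)],True,col,1)
    out.append(cv2.resize(im[:, :],(400,600)) if 0 else im[20:420,60:660])
cv2.imwrite('pics/ov.png',cv2.resize(np.vstack(out),(450,600),interpolation=cv2.INTER_AREA))
E
```

```text
(no output)
```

View pics/ov.png

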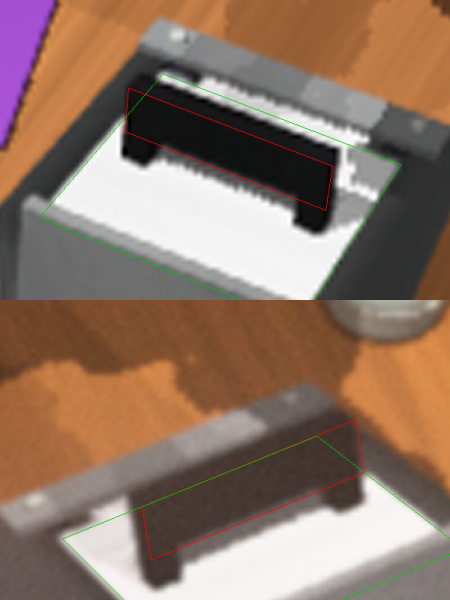

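The home-pose outline coincides with the plate and handle to about 1 px in both views. Handing in.

```bash
python3 -c "
from cell import manip
print(manip.job_done(), manip.get_obs()['clock'])"
```

```text
the job is handed in; nothing more can be done
the job is handed in; nothing more can be done
```

The aluminium cover is back on the drive housing, lying flat in its seat with its lip under the ledge. The robot has let go of it and backed clear. I handed the job in soon after 10.8 s on the clock, and no verdict is reported.

**What I did:** I gripped the cover by its handle and held it at 14° above the slope. I slid the lip under the ledge; the arm's pose put the tip at x = −73.3 mm, z = 0.5 mm in the seat frame. I then swung it down over about 1.5 s until the rails took a push of about 19 N. I eased the grip to 4 N, opened the fingers partway and backed off.

**Checks that agreed:**
- Before I let go, the tilt read 0.03° from the arm's pose.
- After I let go, the outline of the home pose matched the plate and handle to about 1 px in the scene and side cameras.
- With the gripper backed off, the force sensor read only about 1 N.

**Checks that disagreed or were weak:**
- The arm's pose before release put the cover 1.4 mm above the rails. I put this down to a small offset in the grip, because the rails were already pushing back.
- The wrist-camera estimates of the seat differed from the other two cameras by 2–3 mm. The last one, after release, was a rough fit with residuals up to 7 px, so I relied on the other two cameras.
- I did not check separately that the shears, jig, paste jar and honing wheel stayed put. The arm kept clear of them, and I saw no contact in the force readings.

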